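# Swing the inspection camera to the light panel and lock it

### The arm

A 6-joint arm with a two-finger parallel gripper is mounted at the origin on the work surface. World frame = base frame: x ahead of the robot, y to its left, z up, the work surface at z = 0. Lengths are in m, angles in rad, forces in N, time in s.
With the tool pointing down it reaches from about 0.375 to 0.9 m from the base axis. Payload 3.1 kg.
Tool frame: the origin (TCP) lies between the finger pads; the fingertips stand 11 mm ahead of it and the grasp point (between the pads) lies 8 mm behind it; z points along the fingers, y is the direction in which the jaws open and shut (so a half turn about z gives the same grasp; the last joint's range is limited). The gripper opens to 85 mm and grips with 20 to 120 N. Pads are 22 mm wide; open, the fingers measure 114 mm over their backs; the gripper's body (76 mm by 85 mm) begins 54 mm behind the grasp point. The pads swing forward as they close: fully open they stand 13 mm farther back than shut.
Start: joints at [1.024, 0.527, 1.433, -0, 1.181, -0.178], TCP at [0.225, 0.583, 0.242] pointing down, gripper open.
Joint ranges: [-3.08, 3.08], [-0.75, 2.2], [0.22, 2.44], [-1.43, 4.57], [0, 2.65], [-2.85, 2.85]. Speed limits (rad/s): [2.79, 2.79, 3.14, 3.14, 3.14, 3.14].

### API

Orientations are given as a unit quaternion [x, y, z, w].
In Python, from station import manip gives the robot as it stands.
- The arm moves only by the tool move_arm, never from a script. Its argument "deltas" is a list of rows, each a list of 5 numbers: the shift along the tool's x, y, z in units of 40 cm (1.0 is 40 cm), then the turn about the tool's z in units of 0.5 rad (1.0 is 0.5 rad), then the opening in per cent of the stroke, from 0 (shut) to 100 (fully open). In form: [[x, y, z, twist, grip], ...]. A call has exactly 8 rows; each row is the pose to reach, as a shift and turn from the pose commanded when the call began, along the tool's axes at that moment; what a row does not reach only later rows make up. A row lasts 1/12 s, in which the tool goes at most 41.7 mm and 7.16 degrees, less where a joint would pass 70% of its speed; a pose out of reach is approached as far as the arm can. A call with a number of a shift or a turn outside -1 to 1 is refused whole. A call with a gripper value outside its range is refused whole. The fingers move at their own pace and stop on an object; "force" is the grip in N (left out, the last holds). Time passes only in rows, so rows that repeat a pose let the fingers close, or fill a call up. It gives the time, the measured TCP pose, the force and the opening at its end, in the units of the state.
- manip.sense(): the state, without advancing time (a new reading comes with each control period).
- manip.snapshot(name): name is "scene" or "top" or "wrist"; returns (picture, depth): 420x560x3 uint8, red, green, blue; 420x560 float32, m along the optical axis (not along the pixel's ray), 0 where there is no reading.
- manip.get_calibration(name): a dict with "vfov" (degrees; the focal length in pixels is half the picture's height over the tangent of half this angle, whatever the lens; pixels are square), "cx", "cy" (the principal point, pixels), "pose" (4x4, takes a point from camera to world coordinates). Camera axes: x right, y down, z forward; pixel columns grow to the right and rows downward; lengths in m; the calibration is good to about 2 mm. A picture is of the moment at which its call begins: read the wrist's pose just before it. get_calibration takes no time and is no camera call; for the wrist camera it gives the pose at the moment of the call.
- manip.sign_off(): hands the job in, once; it reports no verdict.
The state is a dict: "t": time; "q": joint angles; "qd": joint speeds; "tau": joint torques, N m; "tcp_pos": TCP position; "tool_rot": TCP orientation; "force": force on the tool from outside, world axes, zero at the start; "ft_torque": the same for the moment, N m; "finger_gap": opening from 0.0 (shut) to 1.0 (fully open).
Only numpy, scipy, OpenCV 4.12 (cv2) and the standard library are available. Lean on these libraries where they do the work, as an engineer would, in place of code of your own. Each camera call takes 0.05 s, during which the arm holds its last target.

### The job

Move the inspection camera over to the plain white light panel and lock it there: pull the T-handled plunger up and give it a quarter turn so that it stays out, swing the arm round until the camera is centred over the panel, then turn the T-handle back in line with the arm so that the plunger drops fully home in its hole. Do not push on the camera itself, and leave the bracket on the panel and the other things on the bench where they are.

Things in the scene. Friction and masses are not known exactly. Their poses are not given: they have to be found in the camera images.
- pivot (a point): Upright swivel axis of the bolted-down camera stand, at the height of the arm's top (178 mm above the bench). Base 130 mm dia, column 40 mm, round dark index plate 150 mm dia, top at 162 mm, nine holes 40 degrees apart on a 55 mm radius. This frame's -x axis is the direction of the arm at the start.
- cam_arm (a joint): Arm's swivel angle (rad): 0 at the start, + anticlockwise from above, stops +-1.6. Flat bar 36 mm wide, 14 thick, 241 mm long from the pivot; plunger, camera and grip stand on it in one line. Turns easily (0.06 N m), stays where left. Holes for the plunger at 0, +-0.698 and +-1.396 (+-40, +-80 deg), play 0.6 deg; let down within about 2 deg of a hole the pin centres itself.
- grip_mid (a point): Middle (212 mm above the bench) of the upright black round grip at the arm's outer end, 215 mm from the pivot: 22 mm dia, its top 60 mm above the arm. It revolves freely on its own upright axis, so the hand need not turn with the arm; its frame has no meaning, only its position.
- lens_axis (a point): Point on the camera's optical axis at the bottom of its ring light (72 mm dia, 96 mm above the bench), 140 mm from the pivot; moves with the arm. The camera looks straight down.
- camera: Camera with lens and ring light, fixed on the arm 140 mm from the pivot: grey ribbed body 34 mm square, its top 44 mm above the arm (222 mm above the bench). Origin on its axis at bench height. Not to be pushed.
- tee_mid (a point): Middle of the black T-handle on top of the plunger, on the arm 55 mm from the pivot: a bar 48 mm long (along this frame's x, which lies along the arm while the plunger is home), 14 mm thick, 22 mm tall. Its middle is 226 mm above the bench with the plunger home and rises with the pull.
- plunger (a joint): Pull of the spring plunger (m), upward: 0 fully home, 0.018 at most. Spring 9 N home, 12 N held out, pushing down. The 8 mm round-tipped pin reaches 9 mm into the index plate. From 11 mm of pull the small cross-pin under the T-handle leaves its sleeve's slot and the handle can be turned; it then rests on the sleeve's rim and holds the plunger out at about 0.011.
- tee (a joint): Turn of the T-handle relative to the arm (rad): 0 in line with the arm (start), + anticlockwise from above, either way to +-1.65; blocked while the pull is under 11 mm. Stays out when turned beyond about 0.7 either way (a quarter turn is usual). Turned back to within 0.25 of 0 it drops into its slot, and the pin goes home if over a hole, else it rests on the plate.
- panel_top (a point): Centre of the top of the light panel: flat square black box 76 x 76 mm, 22 mm high, plain white face, bolted down under the camera's position at 40 or 80 deg either way. A bent bracket lies on it. The other three such places hold a slotted steel nest with a shaft, a round glass turntable and a four-cell tray; a white plate with black dots is under the camera at the start.
- bracket: Loose L-shaped steel bracket lying on the light panel, 40 x 22 mm, 18 mm high; origin under its middle. To stay as it is.
- shaft_center (a point): Middle of a loose steel shaft, 16 mm dia, 62 mm long, lying in the slotted nest.
- fitting: Loose brass fitting, 20 mm wide, 21 mm high, standing in the tray; origin under its centre.
- screwdriver: Loose screwdriver, 200 mm, lying along its x axis; origin under its middle.
- wrench: Loose wrench, 170 mm, behind the stand; origin under its middle.
- tape: Loose roll of tape, 84 mm dia, 24 mm high; origin under its centre.
- grease_jar: Loose white jar, 64 mm dia, 70 mm high; origin under its centre.
- caliper: Loose caliper, 170 mm, lying flat; origin under the middle of its beam.
- carton: Loose small carton, 70 x 50 x 45 mm; origin under its centre.
Things that resemble listed ones, but are neither listed nor needed, are in the scene too. What is shaped like the part that bears panel_top but orange is not meant.

How it is judged:
On the way, in this order (a step that is already met when the one before it is completed fails the run):
1. the plunger is pulled out and its T-handle turned (beyond 0.6 rad) so that it rests out (value of joint plunger above 0.0095 m and (value of joint tee above 0.6 rad or value of joint tee below -0.6 rad)), for 0.2 s.
2. the camera stands over the light panel (lens axis within 12 mm of its centre) (horizontal distance between lens_axis and panel_top below 0.012 m), for 0.1 s.
At the end, for the whole second after the job is handed in: The camera's axis is within 12 mm of the light panel's centre, the plunger is home (pull under 2 mm) with the T-handle within 0.3 rad of in line with the arm, and the arm is at rest (under 0.05 rad/s) (horizontal distance between lens_axis and panel_top below 0.012 m and value of joint plunger below 0.002 m and value of joint tee between -0.3 and 0.3 rad and velocity of joint cam_arm between -0.05 and 0.05 rad/s); the robot touches nothing.
It fails at once if the robot pushes on the camera (over 8 N) (contact force between any of the fingers, the arm and camera above 8 N).
It fails at once if the bracket on the light panel is shifted by more than 15 mm (distance of bracket from where it was at the start of the episode above 0.015 m).
It fails at once if a loose thing on the bench, in the nest or in the tray is shifted by more than 30 mm (distance of any of shaft_center, fitting, screwdriver, wrench, tape, grease_jar, caliper, carton from where it was at the start of the episode above 0.03 m).
It also fails if it takes over 67 s, if anything falls off the work surface, if the arm or the gripper's body presses on something with over 40 N, if the wrist force passes 120 N, or if a joint passes its speed limit or range.

## Working session

There is one attempt and no reset: what is moved stays moved. The work goes in short steps, Python scripts to look and compute and a tool call to move; the robot and the scene stay as the last step left them, time stands still between calls to the robot, and variables do not carry over. Pictures are saved under pics/ and viewed, and the job is handed in when it is done.

Besides the shell and the picture viewer there is one more tool, called after "Request:" by a JSON object that holds its "op" and its "data", one argument or row to a line. move_arm: Moves the arm, as the interface text tells. Its arguments: {"type":"object","properties":{"deltas":{"type":"array","items":{"type":"array","items":{"type":"number"}}},"force":{"type":"number"}},"required":["deltas"]}

```bash
mkdir -p pics; ls
python3 - <<'E'
from station import manip
import cv2,numpy as np
s=manip.sense();print(s)
for n in ["scene","top","wrist"]:
    c=manip.get_calibration(n);print(n,c['vfov'],c['cx'],c['cy'],np.round(c['pose'],4).tolist())
    p,d=manip.snapshot(n);cv2.imwrite(f"pics/{n}0.png",p[:,:,::-1]);np.savez(f"{n}0.npz",p=p,d=d,pose=c['pose'],f=210/np.tan(np.radians(c['vfov']/2)),cx=c['cx'],cy=c['cy'])
E
```

```text
pics
{'t': 0.0, 'q': array([ 1.02350284e+00,  5.28500186e-01,  1.43394042e+00, -1.51376714e-05,
        1.18137531e+00, -1.78505733e-01]), 'qd': array([ 0.00090982,  0.00044991,  0.00018039, -0.00034929,  0.00108642,
       -0.00086684]), 'tau': array([-6.57737655e-04, -4.42355525e+01, -1.78024542e+01, -1.26807813e-04,
        8.38401873e-03,  2.91549163e-06]), 'tcp_pos': array([0.2249085 , 0.58237185, 0.24130056]), 'tool_rot': array([ 1.83347776e-01,  9.83047485e-01, -1.04171593e-03, -3.88070611e-04]), 'force': array([-0.10487305,  0.43055231, -0.10999998]), 'ft_torque': array([ 0.0114688 , -0.01708307, -0.02757518]), 'finger_gap': 1.0000483944799434}
scene 45.06936100573877 278.1750492739443 220.76217299373596 [[-0.5828, 0.6186, -0.527, 1.292], [0.8126, 0.4426, -0.3791, 0.4909], [-0.0012, -0.6492, -0.7606, 1.1565], [0.0, 0.0, 0.0, 1.0]]
top 43.885275735776 277.5159432183556 211.71975711614726 [[0.0161, -0.9839, 0.1783, 0.3725], [-0.9998, -0.0173, -0.0056, -0.0204], [0.0086, -0.1781, -0.984, 1.3309], [0.0, 0.0, 0.0, 1.0]]
wrist 68.39181071505485 280.3152513004861 205.75126392453075 [[0.3606, 0.8883, 0.2845, 0.1522], [0.9327, -0.3427, -0.1123, 0.6114], [-0.0022, 0.3058, -0.9521, 0.3731], [0.0, 0.0, 0.0, 1.0]]
```

View pics/scene0.png

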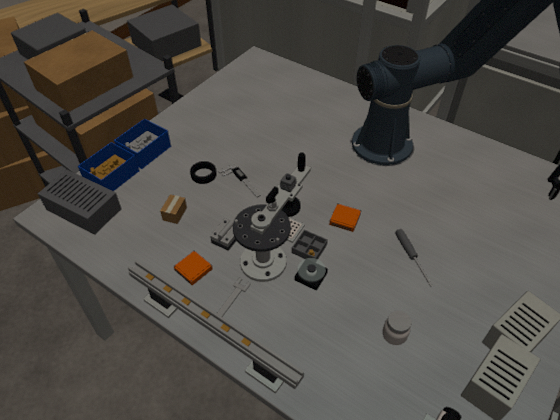

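View pics/top0.png

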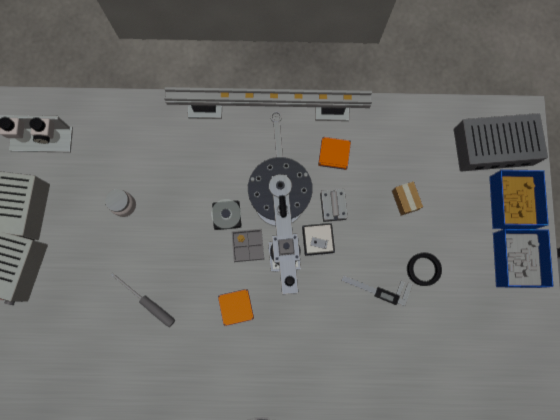

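View pics/wrist0.png

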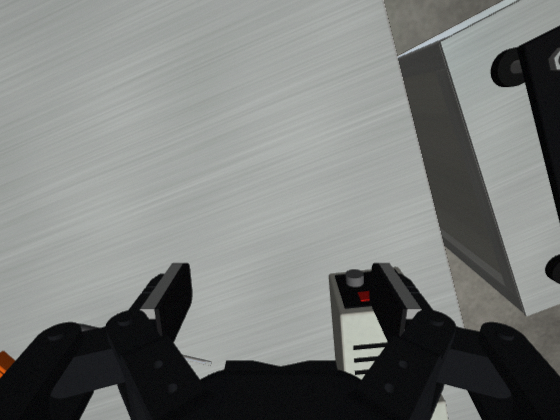

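The top view shows the pivot at about (280,186), the T-handle at (283,207), the grip at (290,281) and the white panel with the bracket at (318,239). That puts the panel anticlockwise of the arm, probably at +40°. Next I'll measure these.

```bash
cat > h.py <<'E'
import numpy as np,cv2
def load(n):
    z=np.load(n+'.npz');return z
def ray(z,u,v):
    d=np.array([(u-z['cx'])/z['f'],(v-z['cy'])/z['f'],1.]);R=z['pose'][:3,:3];return z['pose'][:3,3],R@d
def onplane(z,u,v,h):
    o,d=ray(z,u,v);return o+d*(h-o[2])/d[2]
def cloud(z):
    D=z['d'];v,u=np.mgrid[0:D.shape[0],0:D.shape[1]]
    P=np.stack([(u-z['cx'])/z['f']*D,(v-z['cy'])/z['f']*D,D],-1)
    return P@z['pose'][:3,:3].T+z['pose'][:3,3]
E
python3 - <<'E'
from h import *
z=load('top0');C=cloud(z);p=z['p'].astype(int)
x,y,w,h=200,80,200,240
im=cv2.resize(z['p'][140:310,200:370],None,fx=3.5,fy=3.5,interpolation=cv2.INTER_NEAREST);cv2.imwrite('pics/topz.png',im[:,:,::-1])
def show(name,u,v):print(name,np.round(C[v,u],4))
for n,u,v in [('pivot',280,186),('tee',283,207),('tee2',283,200),('cam',287,247),('grip',290,281),('panel',310,230),('plate',262,180)]:show(n,u,v)
# dark plate points
sel=lambda zl,zh,b:(C[...,2]>zl)&(C[...,2]<zh)&b
box=np.zeros(p.shape[:2],bool);box[150:225,240:320]=1
m=sel(.155,.168,box)&(p.sum(-1)<250)
c=cv2.minEnclosingCircle(np.argwhere(m)[:,::-1].astype(np.float32).copy());print('plate',c,onplane(z,*c[0],.162), c[1])
# grip top
box[:]=0;box[265:300,270:310]=1
m=sel(.22,.25,box);a=np.argwhere(m);print('grip',m.sum(),a.mean(0),C[m].mean(0),C[m].max(0),C[m].min(0)); print(onplane(z,a[:,1].mean(),a[:,0].mean(),.238))
box[:]=0;box[190:222,270:300]=1
m=sel(.228,.245,box);a=np.argwhere(m);print('tee',m.sum(),C[m].mean(0),C[m].max(0),C[m].min(0),cv2.minAreaRect(a[:,::-1].astype(np.float32).copy()))
box[:]=0;box[235:260,270:305]=1
m=sel(.212,.235,box);print('cam',m.sum(),C[m].mean(0),C[m].max(0),C[m].min(0))
box[:]=0;box[220:260,300:340]=1
m=sel(.015,.03,box);a=np.argwhere(m);r=cv2.minAreaRect(a[:,::-1].astype(np.float32).copy());print('panel',m.sum(),C[m].max(0),C[m].min(0),r,onplane(z,*r[0],.022))
E
```

```text
pivot [ 0.6363 -0.0315  0.1972]
tee [ 0.5815 -0.0383  0.2352]
tee2 [ 0.5965 -0.038   0.2367]
cam [ 0.4973 -0.0483  0.2216]
grip [ 0.4245 -0.055   0.2375]
panel [ 0.5638 -0.111   0.0234]
plate [0.6578 0.0098 0.1624]
plate ((279.72174072265625, 188.37371826171875), 32.19467544555664) [ 0.63890204 -0.03130169  0.162     ] 32.19467544555664
grip 84 [280.28571429 289.3452381 ] [ 0.42606265 -0.05370481  0.23541278] [ 0.43772032 -0.0445749   0.24186516] [ 0.41660798 -0.06383898  0.22024716]
[ 0.42593636 -0.05362838  0.238     ]
tee 142 [ 0.58452347 -0.03695762  0.23560635] [ 0.60787652 -0.02934308  0.24125394] [ 0.56205489 -0.04495452  0.22848163] ((282.4009704589844, 205.50990295410156), (21.393299102783203, 6.467741966247559), 84.2894058227539)
cam 117 [ 0.50026074 -0.04601539  0.21637158] [ 0.51797326 -0.0310752   0.22615583] [ 0.48495677 -0.06146024  0.21200551]
panel 864 [ 0.59173871 -0.09066675  0.02987029] [ 0.50280106 -0.1723433   0.01513146] ((318.0247802734375, 237.24752807617188), (33.33374786376953, 30.05012321472168), 84.2894058227539) [ 0.54581577 -0.13148812  0.022     ]
```

View pics/topz.png

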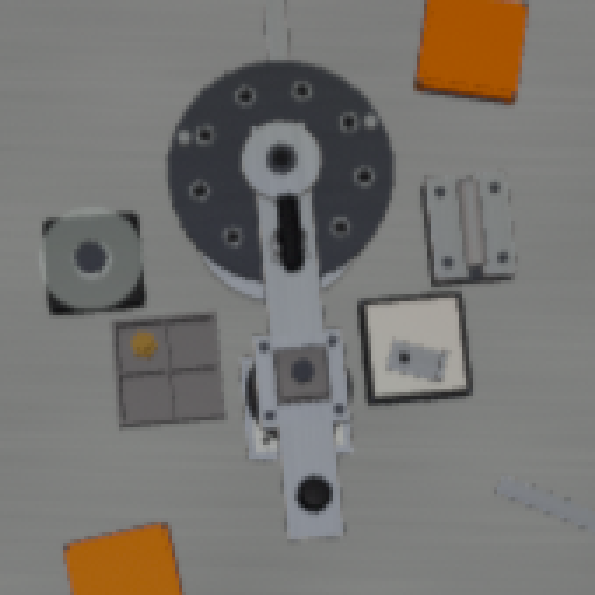

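```bash
cat > go.py <<'E'
import sys,numpy as np
from station import manip
from scipy.spatial.transform import Rotation as R
s=manip.sense();M=R.from_quat(s['tool_rot']).as_matrix();p=s['tcp_pos']
print('t %.2f tcp'%s['t'],np.round(p,4),'yang %.3f'%np.arctan2(M[1,1],M[0,1]),'F',np.round(s['force'],1),'gap %.3f'%s['finger_gap'],'q6 %.3f'%s['q'][5])
if len(sys.argv)>3:
    t=np.array([float(a) for a in sys.argv[1:4]]);d=M.T@(t-p)/.4
    out=f"shift {np.round(d,4)}"
    if len(sys.argv)>4:
        tw=float(np.arctan2(M[1,1],M[0,1])-float(sys.argv[4]));out+=f" twist {tw/.5:.3f}"
    print(out)
E
python3 go.py .584 -.037 .30 -1.467; python3 go.py .35 .38 .30
```

```text
t 0.15 tcp [0.225  0.5825 0.2415] yang 1.202 F [-0.1  1.  -0.7] gap 1.000 q6 -0.179
shift [-1.3954 -1.1214 -0.1447] twist 5.338
t 0.15 tcp [0.225  0.5825 0.2415] yang 1.202 F [-0.1  1.  -0.7] gap 1.000 q6 -0.179
shift [-0.474  -0.3598 -0.1457]
```

Request:
{"op": "move_arm", "data": {
  "deltas": [
    [-0.04,-0.03,-0.03,0.1,100],
    [-0.11,-0.09,-0.08,0.22,100],
    [-0.19,-0.15,-0.12,0.35,100],
    [-0.28,-0.22,-0.145,0.5,100],
    [-0.36,-0.29,-0.145,0.65,100],
    [-0.44,-0.35,-0.145,0.8,100],
    [-0.51,-0.41,-0.145,0.92,100],
    [-0.56,-0.45,-0.145,1,100]
  ]
}}

```text
t: 0.82
tcp_pos: [0.3703, 0.3312, 0.3003]
tool_rot: [0.423, 0.906, -0.001, 0.0]
force: [0.4, 0.4, -0.2]
finger_gap: 0.997
```

```bash
python3 go.py .584 -.037 .30 -1.467
```

```text
t 0.82 tcp [0.3703 0.3312 0.3003] yang 0.698 F [ 0.4  0.4 -0.2] gap 0.997 q6 -0.192
shift [-1.0487 -0.1819  0.0021] twist 4.329
```

Request:
{"op": "move_arm", "data": {
  "deltas": [
    [-0.06,-0.01,0,0.12,100],
    [-0.15,-0.03,0,0.25,100],
    [-0.24,-0.04,0,0.38,100],
    [-0.33,-0.06,0,0.5,100],
    [-0.42,-0.07,0,0.65,100],
    [-0.51,-0.09,0,0.8,100],
    [-0.58,-0.1,0,0.92,100],
    [-0.62,-0.11,0,1,100]
  ]
}}

```text
t: 1.48
tcp_pos: [0.4977, 0.1137, 0.3002]
tool_rot: [0.634, 0.773, 0.0, 0.001]
force: [0.4, -0.1, -0.2]
finger_gap: 0.997
```

```bash
python3 go.py .584 -.037 .30 -1.467
```

```text
t 1.48 tcp [0.4977 0.1137 0.3002] yang 0.197 F [ 0.4 -0.1 -0.2] gap 0.997 q6 -0.190
shift [-0.4115  0.138   0.001 ] twist 3.327
```

Request:
{"op": "move_arm", "data": {
  "deltas": [
    [-0.04,0.01,0,0.12,100],
    [-0.11,0.04,0,0.25,100],
    [-0.18,0.06,0,0.38,100],
    [-0.25,0.085,0,0.5,100],
    [-0.32,0.11,0,0.65,100],
    [-0.37,0.125,0,0.8,100],
    [-0.4,0.135,0,0.92,100],
    [-0.411,0.138,0,1,100]
  ]
}}

```text
t: 2.15
tcp_pos: [0.584, -0.0358, 0.2998]
tool_rot: [0.806, 0.592, -0.0, 0.0]
force: [0.1, 0.5, -0.0]
finger_gap: 0.999
```

Request:
{"op": "move_arm", "data": {
  "deltas": [
    [0,0,0,0.14,80],
    [0,0,0,0.28,80],
    [0,0,0,0.42,80],
    [0,0,0,0.56,80],
    [0,0,0,0.7,80],
    [0,0,0,0.84,80],
    [0,0,0,0.95,80],
    [0,0,0,1,80]
  ]
}}

```text
t: 2.82
tcp_pos: [0.5827, -0.0334, 0.2999]
tool_rot: [0.927, 0.376, -0.0, -0.0]
force: [-0.2, -0.4, -1.0]
finger_gap: 0.801
```

```bash
python3 go.py .584 -.037 .30 -1.467
```

```text
t 2.82 tcp [ 0.5827 -0.0334  0.2999] yang -0.800 F [-0.2 -0.4 -1. ] gap 0.801 q6 0.551
shift [-0.0039  0.0089 -0.0002] twist 1.334
```

Request:
{"op": "move_arm", "data": {
  "deltas": [
    [-0.004,0.009,0,0.14,60],
    [-0.004,0.009,0,0.28,60],
    [-0.004,0.009,0,0.42,60],
    [-0.004,0.009,0,0.56,60],
    [-0.004,0.009,0,0.7,60],
    [-0.004,0.009,0,0.84,60],
    [-0.004,0.009,0,0.95,60],
    [-0.004,0.009,0,1,60]
  ]
}}

```text
t: 3.48
tcp_pos: [0.5841, -0.0371, 0.3001]
tool_rot: [0.991, 0.135, -0.0, -0.0]
force: [-0.0, -0.6, 1.3]
finger_gap: 0.598
```

```bash
python3 go.py .584 -.037 .30 -1.467
```

```text
t 3.48 tcp [ 0.5841 -0.0371  0.3001] yang -1.300 F [-0.  -0.6  1.3] gap 0.598 q6 1.045
shift [-0.0002 -0.0003  0.0002] twist 0.335
```

Request:
{"op": "move_arm", "data": {
  "deltas": [
    [0,0,0,0.1,50],
    [0,0,0,0.2,50],
    [0,0,0.02,0.3,50],
    [0,0,0.04,0.335,50],
    [0,0,0.06,0.335,50],
    [0,0,0.07,0.335,50],
    [0,0,0.07,0.335,50],
    [0,0,0.07,0.335,50]
  ]
}}

```text
t: 4.15
tcp_pos: [0.5841, -0.0371, 0.2718]
tool_rot: [0.999, 0.053, -0.0, -0.0]
force: [-0.2, 0.7, -0.0]
finger_gap: 0.502
```

```bash
cat > snap.py <<'E'
import sys
from station import manip
import cv2,numpy as np
n,o=sys.argv[1:3]
c=manip.get_calibration(n);p,d=manip.snapshot(n);cv2.imwrite(f"pics/{o}.png",p[:,:,::-1]);np.savez(f"{o}.npz",p=p,d=d,pose=c['pose'],f=210/np.tan(np.radians(c['vfov']/2)),cx=c['cx'],cy=c['cy'])
E
python3 snap.py wrist w1;python3 go.py .584 -.037 .218 -1.467
```

```text
t 4.20 tcp [ 0.5844 -0.0372  0.2723] yang -1.465 F [ 0.3 -0.4  0.6] gap 0.497 q6 1.211
shift [-0.001  -0.0006  0.1357] twist 0.004
```

View pics/w1.png

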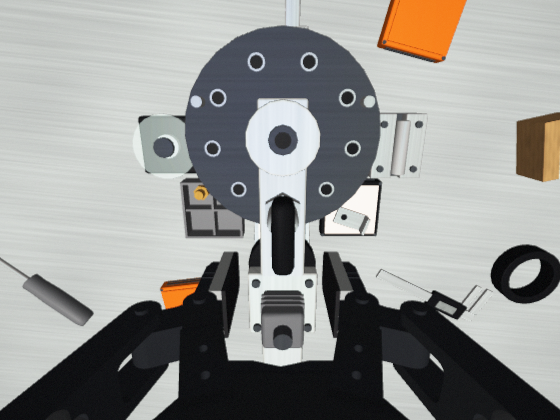

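Run:
```python
from h import *
z=load('w1');C=cloud(z);p=z['p'].astype(int)
b=np.zeros(p.shape[:2],bool);b[185:280,262:305]=1
m=b&(C[...,2]>.232)&(C[...,2]<.242);P=C[m];print(m.sum(),P.mean(0),P.min(0),P.max(0),np.median(P[:,2]))
print(cv2.minAreaRect(P[:,:2].astype(np.float32)*1000))
b[:]=0;b[95:185,240:325]=1
m=b&(C[...,2]>.19)&(C[...,2]<.2);P=C[m];print('hub',cv2.minEnclosingCircle(P[:,:2].astype(np.float32)*1000))
# plate holes / circle
m=(p.sum(-1)<330)&(abs(C[...,2]-.162)<.004);P=C[m];print('plate',cv2.minEnclosingCircle(P[:,:2].astype(np.float32)*1000))
b[:]=0;b[178:236,318:382]=1
m=b&(p.min(-1)>225)&(abs(C[...,2]-.022)<.005);P=C[m];print('panel face',P.min(0),P.max(0),P.mean(0))
```

```text
1600 [ 0.58904549 -0.03771413  0.23587159] [ 0.56400871 -0.04653623  0.23202362] [ 0.61068383 -0.0290357   0.23872264] 0.2361609016412287
((587.6834106445312, -37.8260383605957), (46.354557037353516, 13.645519256591797), 6.637026786804199)
hub ((641.588134765625, -32.021114349365234), 25.267860412597656)
plate ((621.4432983398438, -33.79739761352539), 94.13884735107422)
panel face [ 0.50963512 -0.16834929  0.01928755] [ 0.5792397  -0.10229758  0.02442338] [ 0.5445256  -0.1407484   0.02199511]
```

Request:
{"op": "move_arm", "data": {
  "deltas": [
    [0.004,-0.001,0.02,0,50],
    [0.004,-0.001,0.045,0,50],
    [0.004,-0.001,0.07,0,50],
    [0.004,-0.001,0.095,0,50],
    [0.004,-0.001,0.115,0,50],
    [0.004,-0.001,0.13,0,50],
    [0.004,-0.001,0.135,0,50],
    [0.004,-0.001,0.135,0,50]
  ],
  "force": 60
}}

```text
t: 4.87
tcp_pos: [0.5855, -0.0365, 0.2174]
tool_rot: [0.999, 0.053, -0.001, -0.0]
force: [-0.1, -0.4, -0.3]
finger_gap: 0.496
```

Request:
{"op": "move_arm", "data": {
  "deltas": [
    [0,0,0,0,30],
    [0,0,0,0,15],
    [0,0,0,0,5],
    [0,0,0,0,0],
    [0,0,0,0,0],
    [0,0,0,0,0],
    [0,0,0,0,0],
    [0,0,0,0,0]
  ],
  "force": 60
}}

```text
t: 5.53
tcp_pos: [0.5864, -0.0373, 0.219]
tool_rot: [0.999, 0.053, 0.001, 0.001]
force: [-0.7, -5.1, 4.7]
finger_gap: 0.153
```

```bash
python3 go.py .586 -.0375 .218 -1.467;python3 snap.py wrist w2;python3 snap.py scene s2
```

```text
t 5.53 tcp [ 0.5864 -0.0373  0.219 ] yang -1.465 F [-0.7 -5.1  4.7] gap 0.153 q6 1.213
shift [-0.001   0.0004  0.0026] twist 0.003
```

View pics/w2.png

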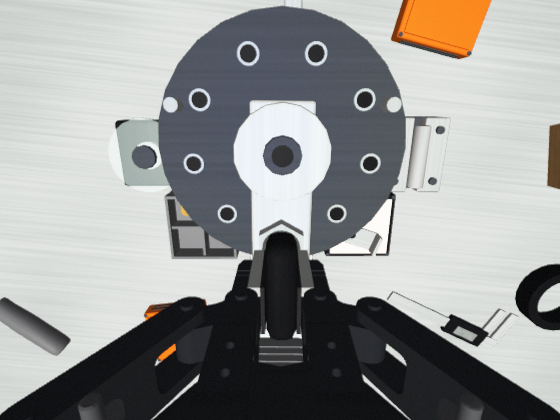

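Request:
{"op": "move_arm", "data": {
  "deltas": [
    [0,0,-0.006,0,0],
    [0,0,-0.012,0,0],
    [0,0,-0.018,0,0],
    [0,0,-0.024,0,0],
    [0,0,-0.03,0,0],
    [0,0,-0.036,0,0],
    [0,0,-0.039,0,0],
    [0,0,-0.039,0,0]
  ]
}}

```text
t: 6.3
tcp_pos: [0.5858, -0.0354, 0.2317]
tool_rot: [0.999, 0.053, -0.001, -0.001]
force: [5.6, -0.0, -13.6]
finger_gap: 0.153
```

```bash
python3 go.py .586 -.0375 .233;python3 snap.py wrist w3
python3 - <<'E'
from h import *
for n in ('w2','w3'):
    z=load(n);C=cloud(z)
    b=np.zeros(C.shape[:2],bool);b[225:340,265:300]=1
    m=b&(C[...,2]>.222)&(C[...,2]<.262)&(z['p'].max(-1)<60);print(n,m.sum(),np.median(C[m][:,2]),np.percentile(C[m][:,2],[10,90]))
E
```

```text
t 6.30 tcp [ 0.5858 -0.0354  0.2317] yang -1.466 F [  5.6  -0.  -13.6] gap 0.153 q6 1.213
shift [-0.      0.0053 -0.0033]
w2 3400 0.23615865832105232 [0.23224156 0.23764066]
w3 3466 0.2485672873024414 [0.24439691 0.25006395]
```

Request:
{"op": "move_arm", "data": {
  "deltas": [
    [0,0,-0.003,0,0],
    [0,0,-0.006,0,0],
    [0,0,-0.006,-0.1,0],
    [0,0,-0.006,-0.25,0],
    [0,0,-0.006,-0.45,0],
    [0,0,-0.006,-0.65,0],
    [0,0,-0.006,-0.85,0],
    [0,0,-0.006,-1,0]
  ]
}}

```text
t: 7.02
tcp_pos: [0.5858, -0.0354, 0.2343]
tool_rot: [0.954, 0.3, -0.0, -0.001]
force: [5.6, -0.4, -13.4]
finger_gap: 0.157
```

```bash
python3 go.py .586 -.0375 .233; python3 snap.py wrist w4
```

```text
t 7.02 tcp [ 0.5858 -0.0354  0.2343] yang -0.961 F [  5.6  -0.4 -13.4] gap 0.157 q6 0.708
shift [-0.0026  0.0047  0.0032]
```

View pics/w4.png

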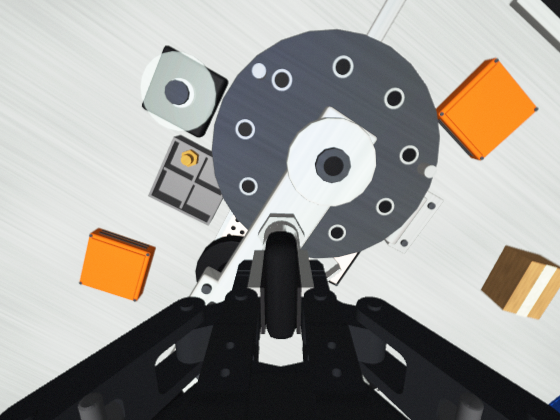

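The wrist picture shows the bar still at about (280,280) in the pads while the arm runs diagonally, so the handle is turning with the hand. I'll keep turning it.

Request:
{"op": "move_arm", "data": {
  "deltas": [
    [0,0,0,-0.14,0],
    [0,0,0,-0.28,0],
    [0,0,0,-0.42,0],
    [0,0,0,-0.56,0],
    [0,0,0,-0.7,0],
    [0,0,0,-0.84,0],
    [0,0,0,-0.95,0],
    [0,0,0,-1,0]
  ]
}}

```text
t: 7.73
tcp_pos: [0.5858, -0.0353, 0.2343]
tool_rot: [0.851, 0.526, 0.0, -0.001]
force: [5.0, -0.1, -13.7]
finger_gap: 0.155
```

Request:
{"op": "move_arm", "data": {
  "deltas": [
    [0,0,0,-0.14,0],
    [0,0,0,-0.28,0],
    [0,0,0,-0.42,0],
    [0,0,0,-0.56,0],
    [0,0,0,-0.7,0],
    [0,0,0,-0.84,0],
    [0,0,0,-0.95,0],
    [0,0,0,-1,0]
  ]
}}

```text
t: 8.4
tcp_pos: [0.5857, -0.0353, 0.2343]
tool_rot: [0.694, 0.72, 0.001, -0.001]
force: [5.5, -1.0, -14.4]
finger_gap: 0.151
```

```bash
python3 go.py .586 -.0375 .23 .104; python3 snap.py wrist w5
```

```text
t 8.40 tcp [ 0.5857 -0.0353  0.2343] yang 0.037 F [  5.5  -1.  -14.4] gap 0.151 q6 -0.289
shift [-0.0055  0.0005  0.0106] twist -0.135
```

View pics/w5.png

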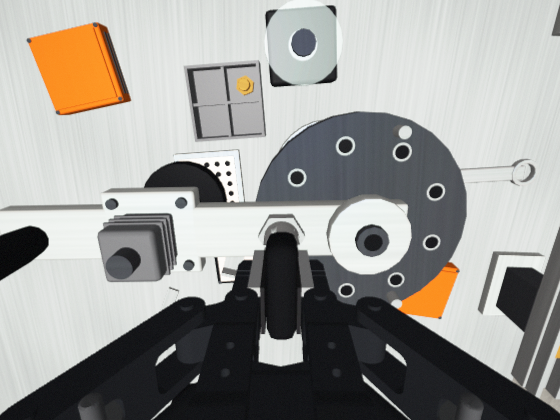

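Request:
{"op": "move_arm", "data": {
  "deltas": [
    [0,0,0.003,-0.1,0],
    [0,0,0.006,-0.1,0],
    [0,0,0.008,-0.1,0],
    [0,0,0.008,-0.1,15],
    [0,0,0.008,-0.1,30],
    [0,0,0.008,-0.1,45],
    [0,0,0.008,-0.1,45],
    [0,0,0.008,-0.1,45]
  ]
}}

```text
t: 9.12
tcp_pos: [0.5857, -0.0363, 0.2339]
tool_rot: [0.677, 0.736, 0.0, 0.0]
force: [0.2, -0.8, 1.0]
finger_gap: 0.45
```

```bash
python3 go.py .586 -.0375 .23 .104; python3 snap.py wrist w6
```

```text
t 9.12 tcp [ 0.5857 -0.0363  0.2339] yang 0.085 F [ 0.2 -0.8  1. ] gap 0.450 q6 -0.337
shift [-0.0031  0.0005  0.0098] twist -0.039
```

View pics/w6.png

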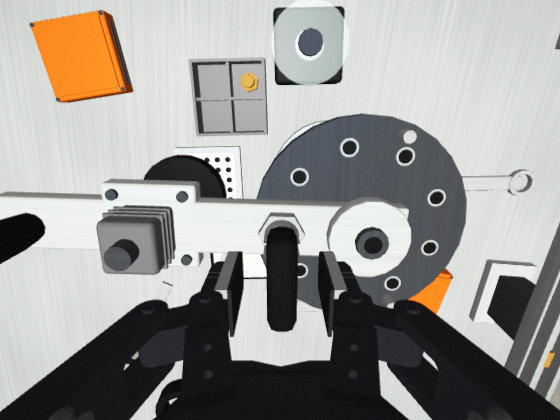

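Request:
{"op": "move_arm", "data": {
  "deltas": [
    [0,0,-0.01,0,45],
    [0,0,-0.035,0,45],
    [0,0,-0.07,0,45],
    [0,0,-0.1,0,45],
    [0,0,-0.13,0,45],
    [0,0,-0.155,0,45],
    [0,0,-0.165,0,45],
    [0,0,-0.165,0,45]
  ]
}}

```text
t: 9.83
tcp_pos: [0.5865, -0.0367, 0.3009]
tool_rot: [0.677, 0.736, 0.001, 0.001]
force: [0.4, 1.0, -0.8]
finger_gap: 0.449
```

```bash
python3 go.py .4265 -.0545 .30 -1.118; python3 snap.py wrist w7;python3 snap.py top t7;  python3 - <<'E'
from h import *
z=load('w7');C=cloud(z);p=z['p']
m=(C[...,2]>.24)&(C[...,2]<.256)&(p.max(-1)<70)&(np.linalg.norm(C[...,:2]-[.586,-.037],axis=-1)<.03)
P=C[m];print('tee',m.sum(),np.median(P[:,2]),cv2.minAreaRect(P[:,:2].astype(np.float32)*1000))
z=load('t7');C=cloud(z);p=z['p']
m=(C[...,2]>.2)&(C[...,2]<.256)&(np.linalg.norm(C[...,:2]-[.4265,-.0545],axis=-1)<.03);print('grip',C[m].mean(0))
E
```

```text
t 9.83 tcp [ 0.5865 -0.0367  0.3009] yang 0.085 F [ 0.4  1.  -0.8] gap 0.449 q6 -0.337
shift [-0.0105 -0.4024  0.001 ] twist 2.405
tee 1372 0.24663846763370306 ((586.3604125976562, -34.094139099121094), (13.620007514953613, 47.32233428955078), 5.334376335144043)
grip [ 0.42442803 -0.04922293  0.23515166]
```

View pics/w7.png

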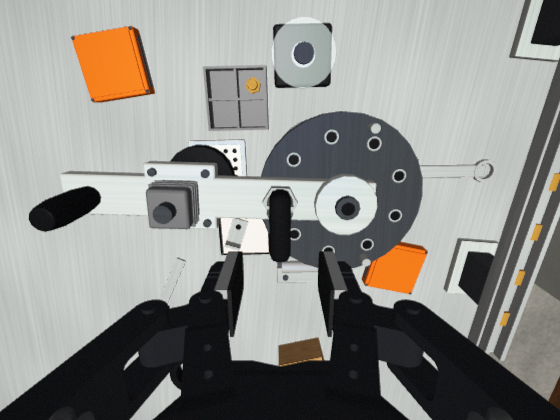

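Run:
```python
from h import *
z=load('w7');C=cloud(z);p=z['p']
m=(C[...,2]>.233)&(C[...,2]<.243)&(p.max(-1)<70)&(np.linalg.norm(C[...,:2]-[.4265,-.0545],axis=-1)<.03)
P=C[m];print('grip',m.sum(),cv2.minEnclosingCircle(P[:,:2].astype(np.float32)*1000))
for n in('top0','t7'):
    z=load(n);C=cloud(z);p=z['p']
    m=(C[...,2]>.228)&(C[...,2]<.25)&(p.max(-1)<60)&(np.linalg.norm(C[...,:2]-[.4265,-.0545],axis=-1)<.025);print(n,m.sum(),C[m].mean(0))
```

```text
grip 660 ((427.5835876464844, -43.29204559326172), 9.759515762329102)
top0 66 [ 0.42553375 -0.05341371  0.23708108]
t7 17 [ 0.42383564 -0.04880909  0.2366317 ]
```

Request:
{"op": "move_arm", "data": {
  "deltas": [
    [0,-0.03,0,0.13,60],
    [0,-0.09,0,0.27,70],
    [0,-0.16,0,0.4,80],
    [0,-0.23,0,0.54,80],
    [0.005,-0.3,0,0.68,80],
    [0.01,-0.36,0,0.82,80],
    [0.01,-0.39,0,0.94,80],
    [0.01,-0.4,0,1,80]
  ]
}}

```text
t: 10.6
tcp_pos: [0.4228, -0.0454, 0.2982]
tool_rot: [0.839, 0.545, -0.001, -0.002]
force: [-0.2, -0.4, -0.2]
finger_gap: 0.796
```

Request:
{"op": "move_arm", "data": {
  "deltas": [
    [0,0,0,0.13,80],
    [0,0,0,0.27,80],
    [0,0,0,0.4,80],
    [0,0,0,0.54,80],
    [0,0,0,0.68,80],
    [0,0,0,0.82,80],
    [0,0,0,0.94,80],
    [0,0,0,1,80]
  ]
}}

```text
t: 11.27
tcp_pos: [0.4255, -0.0459, 0.2983]
tool_rot: [0.947, 0.321, -0.001, -0.001]
force: [-0.5, 0.8, 0.2]
finger_gap: 0.801
```

```bash
python3 snap.py wrist w8;  python3 go.py .4265 -.0455 .30 -1.118;python3 - <<'E'
from h import *
z=load('w8');C=cloud(z);p=z['p']
m=(C[...,2]>.233)&(C[...,2]<.243)&(p.max(-1)<70)&(np.linalg.norm(C[...,:2]-[.4265,-.0455],axis=-1)<.03)
P=C[m];print('grip',m.sum(),cv2.minEnclosingCircle(P[:,:2].astype(np.float32)*1000))
E
```

```text
t 11.32 tcp [ 0.4255 -0.0459  0.2984] yang -0.918 F [-0.   0.4  0.4] gap 0.801 q6 0.548
shift [ 0.0025  0.0008 -0.0041] twist 0.400
grip 581 ((427.332763671875, -43.028114318847656), 9.497235298156738)
```

View pics/w8.png

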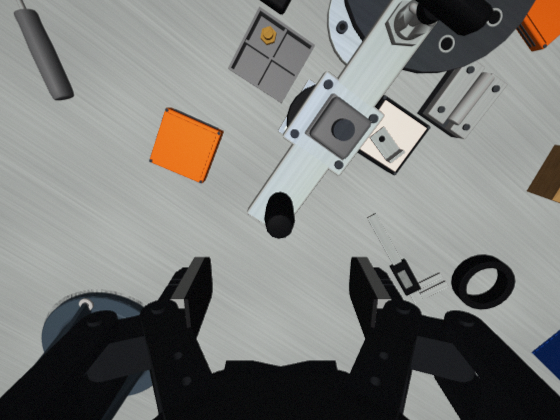

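Request:
{"op": "move_arm", "data": {
  "deltas": [
    [0.002,0,0.02,0,70],
    [0.002,0,0.06,0,70],
    [0.002,0,0.1,0,70],
    [0.002,0,0.14,0,70],
    [0.002,0,0.175,0,70],
    [0.002,0,0.2,0,70],
    [0.002,0,0.21,0,70],
    [0.002,0,0.21,0,70]
  ]
}}

```text
t: 11.98
tcp_pos: [0.4257, -0.0452, 0.2137]
tool_rot: [0.947, 0.322, -0.001, -0.001]
force: [0.1, -0.8, 0.1]
finger_gap: 0.7
```

Request:
{"op": "move_arm", "data": {
  "deltas": [
    [0,0,0,0,50],
    [0,0,0,0,35],
    [0,0,0,0,25],
    [0,0,0,0,15],
    [0,0,0,0,10],
    [0,0,0,0,10],
    [0,0,0,0,10],
    [0,0,0,0,10]
  ],
  "force": 25
}}

```text
t: 12.65
tcp_pos: [0.4271, -0.0458, 0.2157]
tool_rot: [0.947, 0.322, 0.0, 0.0]
force: [-1.3, 0.5, 5.9]
finger_gap: 0.249
```

```bash
python3 snap.py wrist w9; python3 go.py
python3 - <<'E'
import numpy as np,subprocess
from station import manip
from scipy.spatial.transform import Rotation as R
s=manip.sense();M=R.from_quat(s['tool_rot']).as_matrix();p=s['tcp_pos']
piv=np.array([.640,-.0318]);v=p[:2]-piv;print('r',np.hypot(*v),'ang',np.arctan2(-v[1],-v[0]))
a0=np.arctan2(-v[1],-v[0])
for a in np.linspace(a0,.802,17)[1:]:
    t=np.r_[piv-.215*np.array([np.cos(a),np.sin(a)]),p[2]];print(round(a,3),np.round(t,4),np.round(M.T@(t-p)/.4,4))
E
```

```text
t 12.70 tcp [ 0.4271 -0.0457  0.2157] yang -0.915 F [-1.2  0.7  5.9] gap 0.245 q6 0.547
r 0.2133715235508749 ang 0.06538791210323033
0.111 [ 0.4263 -0.0557  0.2157] [-0.0167  0.0186  0.    ]
0.157 [ 0.4277 -0.0655  0.2157] [-0.029   0.0401  0.    ]
0.204 [ 0.4294 -0.0753  0.2157] [-0.0403  0.0621  0.    ]
0.25 [ 0.4317 -0.0849  0.2157] [-0.0506  0.0846  0.0001]
0.296 [ 0.4343 -0.0944  0.2157] [-5.980e-02  1.075e-01  1.000e-04]
0.342 [ 0.4374 -0.1038  0.2157] [-6.800e-02  1.309e-01  1.000e-04]
0.388 [ 0.441  -0.1131  0.2157] [-7.510e-02  1.546e-01  1.000e-04]
0.434 [ 0.4449 -0.1221  0.2157] [-8.110e-02  1.786e-01  1.000e-04]
0.48 [ 0.4493 -0.131   0.2157] [-8.600e-02  2.029e-01  2.000e-04]
0.526 [ 0.454  -0.1397  0.2157] [-8.970e-02  2.273e-01  2.000e-04]
0.572 [ 0.4592 -0.1481  0.2157] [-9.240e-02  2.519e-01  2.000e-04]
0.618 [ 0.4647 -0.1563  0.2157] [-9.390e-02  2.766e-01  2.000e-04]
0.664 [ 0.4707 -0.1643  0.2157] [-9.420e-02  3.014e-01  3.000e-04]
0.71 [ 0.4769 -0.1719  0.2157] [-9.340e-02  3.261e-01  3.000e-04]
0.756 [ 0.4836 -0.1793  0.2157] [-9.150e-02  3.508e-01  3.000e-04]
0.802 [ 0.4905 -0.1863  0.2157] [-0.0885  0.3753  0.0004]
```

View pics/w9.png

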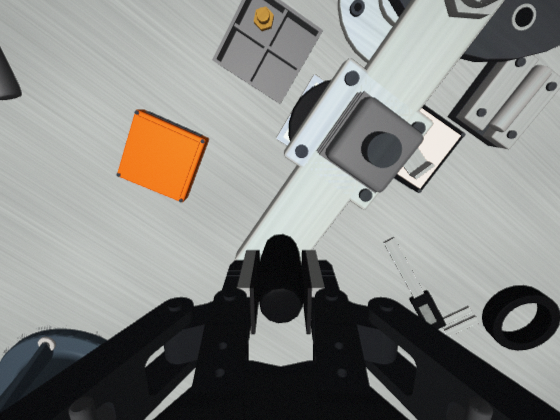

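Request:
{"op": "move_arm", "data": {
  "deltas": [
    [-0.007,0.009,0,0,10],
    [-0.017,0.022,0,0,10],
    [-0.028,0.04,0,0,10],
    [-0.039,0.062,0,0,10],
    [-0.05,0.085,0,0,10],
    [-0.059,0.108,0,0,10],
    [-0.067,0.131,0,0,10],
    [-0.075,0.155,0,0,10]
  ]
}}

```text
t: 13.37
tcp_pos: [0.4428, -0.1146, 0.2157]
tool_rot: [0.947, 0.321, 0.002, 0.001]
force: [7.7, 2.8, 5.4]
finger_gap: 0.247
```

```bash
cat > arc.py <<'E'
import numpy as np
from station import manip
from scipy.spatial.transform import Rotation as R
s=manip.sense();M=R.from_quat(s['tool_rot']).as_matrix();p=s['tcp_pos']
piv=np.array([.640,-.0318]);v=p[:2]-piv
a0=np.arctan2(-v[1],-v[0]);print(p,s['force'],'r',np.hypot(*v),'ang',a0)
for a in np.linspace(a0,.802,9)[1:]:
    t=np.r_[piv-.215*np.array([np.cos(a),np.sin(a)]),p[2]];print(round(a,3),np.round(t,4),np.round(M.T@(t-p)/.4,4))
E
python3 arc.py
```

```text
[ 0.44283174 -0.11459796  0.21572016] [7.74153854 2.77467016 5.36494727] r 0.21384766741844324 ang 0.39757321373624754
0.448 [ 0.4462 -0.125   0.2157] [-0.009   0.0257  0.    ]
0.499 [ 0.4512 -0.1346  0.2157] [-0.0139  0.0525  0.0001]
0.549 [ 0.4566 -0.144   0.2157] [-0.0174  0.0794  0.0002]
0.6 [ 0.4625 -0.1532  0.2157] [-0.0195  0.1065  0.0003]
0.65 [ 0.4689 -0.162   0.2157] [-0.0203  0.1336  0.0003]
0.701 [ 0.4757 -0.1705  0.2157] [-0.0197  0.1608  0.0004]
0.751 [ 0.4829 -0.1786  0.2157] [-0.0177  0.1879  0.0005]
0.802 [ 0.4905 -0.1863  0.2157] [-0.0144  0.2149  0.0006]
```

Request:
{"op": "move_arm", "data": {
  "deltas": [
    [-0.003,0.025,0,0,10],
    [-0.008,0.052,0,0,10],
    [-0.012,0.079,0,0,10],
    [-0.014,0.107,0,0,10],
    [-0.015,0.134,0,0,10],
    [-0.015,0.161,0,0,10],
    [-0.013,0.18,0,0,10],
    [-0.011,0.195,0,0,10]
  ]
}}

```text
t: 14.03
tcp_pos: [0.4851, -0.1794, 0.2157]
tool_rot: [0.947, 0.321, -0.0, 0.0]
force: [-0.7, 0.4, 8.5]
finger_gap: 0.245
```

```bash
python3 arc.py; python3 snap.py wrist w10;python3 snap.py top t10
```

```text
[ 0.48507743 -0.17941382  0.21566262] [-0.71229562  0.43302261  8.5144414 ] r 0.21398794878513805 ang 0.7612446313461739
0.766 [ 0.4851 -0.1809  0.2157] [-0.0022  0.003   0.    ]
0.771 [ 0.4859 -0.1817  0.2157] [-0.0019  0.0057  0.    ]
0.777 [ 0.4866 -0.1825  0.2157] [-0.0016  0.0084  0.    ]
0.782 [ 0.4874 -0.1833  0.2157] [-0.0012  0.0111  0.    ]
0.787 [ 0.4882 -0.184   0.2157] [-0.0009  0.0139  0.    ]
0.792 [ 0.489  -0.1848  0.2157] [-0.0005  0.0166  0.    ]
0.797 [ 0.4897 -0.1856  0.2157] [-0.0001  0.0193  0.    ]
0.802 [ 0.4905 -0.1863  0.2157] [0.0003 0.022  0.    ]
```

View pics/w10.png

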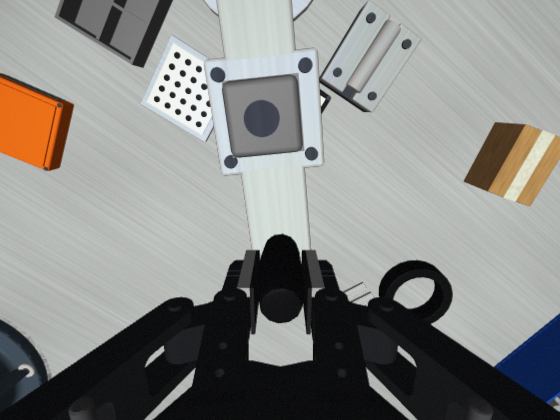

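View pics/t10.png

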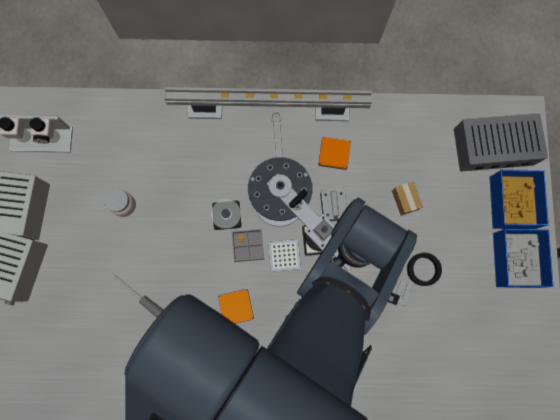

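Request:
{"op": "move_arm", "data": {
  "deltas": [
    [0,0.005,0,0,10],
    [0.001,0.01,0,0,10],
    [0.001,0.016,0,0,10],
    [0.002,0.021,0,0,10],
    [0.002,0.021,0,0,10],
    [0.002,0.021,0,0,10],
    [0.002,0.021,0,0,25],
    [0.002,0.021,0,0,40]
  ]
}}

```text
t: 14.8
tcp_pos: [0.4895, -0.1846, 0.2148]
tool_rot: [0.947, 0.322, -0.001, -0.0]
force: [-0.3, 0.3, -0.1]
finger_gap: 0.377
```

```bash
python3 arc.py|head -1
```

```text
[ 0.4895482  -0.18460827  0.21481956] [-0.31159954  0.29356286 -0.12257495] r 0.21444372528325342 ang 0.7931684937089365
```

Request:
{"op": "move_arm", "data": {
  "deltas": [
    [0,0,0,0,55],
    [0,0,-0.01,0,60],
    [0,0,-0.04,0,60],
    [0,0,-0.09,0,60],
    [0,0,-0.14,0,60],
    [0,0,-0.19,0,60],
    [0,0,-0.22,0,60],
    [0,0,-0.22,0,60]
  ]
}}

```text
t: 15.47
tcp_pos: [0.4913, -0.1847, 0.3055]
tool_rot: [0.947, 0.322, 0.001, 0.002]
force: [0.8, -0.8, -0.1]
finger_gap: 0.598
```

```bash
python3 go.py .602 -.0714 .30 .802; python3 snap.py wrist w11
```

```text
t 15.47 tcp [ 0.4913 -0.1847  0.3055] yang -0.916 F [ 0.8 -0.8 -0.1] gap 0.598 q6 0.343
shift [ 0.3919 -0.056   0.014 ] twist -3.435
```

View pics/w11.png

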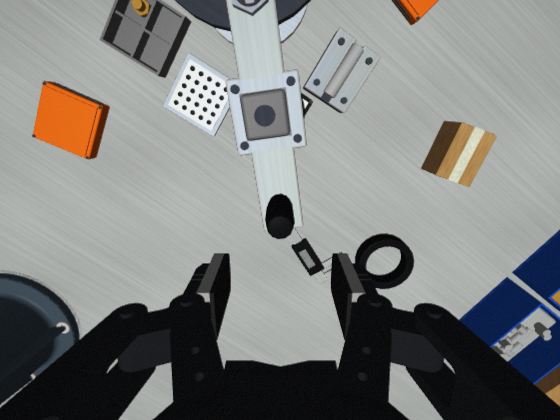

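Request:
{"op": "move_arm", "data": {
  "deltas": [
    [0.03,0,0,-0.13,50],
    [0.09,-0.01,0,-0.27,50],
    [0.15,-0.02,0,-0.4,50],
    [0.22,-0.03,0,-0.54,50],
    [0.29,-0.04,0,-0.68,50],
    [0.35,-0.05,0,-0.82,50],
    [0.38,-0.056,0,-0.94,50],
    [0.392,-0.056,0,-1,50]
  ]
}}

```text
t: 16.18
tcp_pos: [0.6012, -0.0685, 0.3008]
tool_rot: [0.836, 0.548, -0.001, -0.002]
force: [-0.1, -0.7, 0.3]
finger_gap: 0.498
```

Request:
{"op": "move_arm", "data": {
  "deltas": [
    [0,0,0,-0.13,50],
    [0,0,0,-0.27,50],
    [0,0,0,-0.4,50],
    [0,0,0,-0.54,50],
    [0,0,0,-0.68,50],
    [0,0,0,-0.82,50],
    [0,0,0,-0.94,50],
    [0,0,0,-1,50]
  ]
}}

```text
t: 16.85
tcp_pos: [0.5999, -0.0711, 0.3016]
tool_rot: [0.676, 0.737, -0.001, -0.001]
force: [0.1, 0.1, -0.5]
finger_gap: 0.498
```

Request:
{"op": "move_arm", "data": {
  "deltas": [
    [0,0,0,-0.13,50],
    [0,0,0,-0.27,50],
    [0,0,0,-0.4,50],
    [0,0,0,-0.54,50],
    [0,0,0,-0.68,50],
    [0,0,0,-0.82,50],
    [0,0,0,-0.94,50],
    [0,0,0,-1,50]
  ]
}}

```text
t: 17.52
tcp_pos: [0.5999, -0.0711, 0.3016]
tool_rot: [0.473, 0.881, -0.001, -0.002]
force: [-0.0, 0.1, -0.7]
finger_gap: 0.498
```

```bash
python3 go.py .602 -.0714 .30 .802; python3 snap.py wrist w12;python3 snap.py top t12;python3 - <<'E'
from h import *
for n,o in(('w12',0),('t12',0)):
    z=load(n);C=cloud(z);p=z['p']
    def msk(lo,hi,c,r,mx): return (C[...,2]>lo)&(C[...,2]<hi)&(p.max(-1)<mx)&(np.linalg.norm(C[...,:2]-c,axis=-1)<r)
    P=C[msk(.24,.256,[.602,-.071],.032,70)];
    if len(P)>9: print(n,'tee',len(P),np.median(P[:,2]),cv2.minAreaRect(P[:,:2].astype(np.float32)*1000))
    P=C[msk(.23,.245,[.4905,-.185],.03,70)]
    if len(P)>9: print('grip',len(P),cv2.minEnclosingCircle(P[:,:2].astype(np.float32)*1000),P.mean(0))
    P=C[msk(.19,.2,[.64,-.032],.03,256)]
    if len(P)>9: print('hub',len(P),cv2.minEnclosingCircle(P[:,:2].astype(np.float32)*1000),P.mean(0))
E
```

```text
t 17.52 tcp [ 0.5999 -0.0711  0.3016] yang 0.586 F [-0.   0.1 -0.7] gap 0.498 q6 -0.888
shift [-0.0036  0.004   0.004 ] twist -0.432
w12 tee 1352 0.24660024751841148 ((602.0257568359375, -70.29344940185547), (14.011626243591309, 46.58454132080078), 47.21449661254883)
grip 655 ((490.65765380859375, -183.7194366455078), 9.851792335510254) [ 0.49149638 -0.18175656  0.23624003]
hub 1592 ((641.0253295898438, -31.634254455566406), 25.33142852783203) [ 0.64021646 -0.03121832  0.1921244 ]
t12 tee 57 0.2473519253077825 ((591.747802734375, -62.161964416503906), (11.755777359008789, 20.860822677612305), 46.620052337646484)
grip 60 ((488.52789306640625, -183.09414672851562), 8.752714157104492) [ 0.48826722 -0.1827524   0.23736515]
hub 146 ((639.96875, -31.732797622680664), 25.863643646240234) [ 0.6369242  -0.02691781  0.19320196]
```

View pics/w12.png

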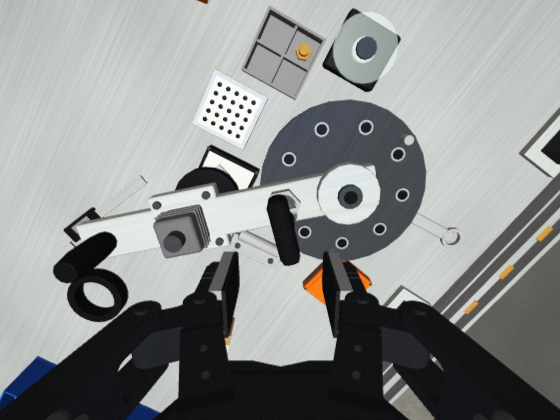

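View pics/t12.png

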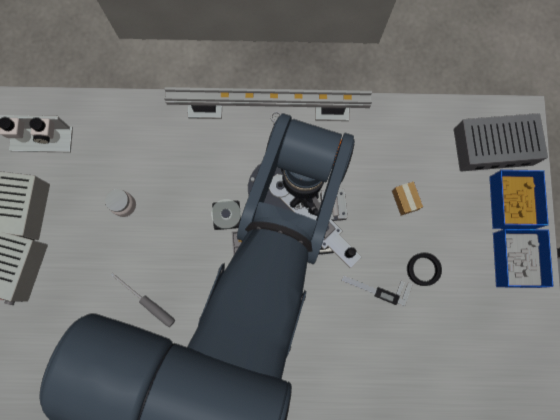

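Request:
{"op": "move_arm", "data": {
  "deltas": [
    [-0.001,0.003,0,-0.13,50],
    [-0.001,0.003,0,-0.27,50],
    [-0.001,0.003,0.01,-0.4,50],
    [-0.001,0.003,0.05,-0.45,50],
    [-0.001,0.003,0.1,-0.45,50],
    [-0.001,0.003,0.15,-0.45,50],
    [-0.001,0.003,0.18,-0.45,50],
    [-0.001,0.003,0.18,-0.45,50]
  ]
}}

```text
t: 18.28
tcp_pos: [0.5996, -0.0699, 0.2272]
tool_rot: [0.372, 0.928, -0.001, -0.004]
force: [-0.9, 0.1, -0.1]
finger_gap: 0.5
```

Request:
{"op": "move_arm", "data": {
  "deltas": [
    [0,0,0,0,35],
    [0,0,0,0,25],
    [0,0,0,0,15],
    [0,0,0,0,5],
    [0,0,0,0,0],
    [0,0,0,0,0],
    [0,0,0,0,0],
    [0,0,0,0,0]
  ],
  "force": 40
}}

```text
t: 18.95
tcp_pos: [0.6024, -0.071, 0.2321]
tool_rot: [0.372, 0.928, -0.001, 0.001]
force: [-3.3, -5.2, 4.4]
finger_gap: 0.157
```

```bash
python3 go.py .602 -.0714 .30 -.776; python3 snap.py wrist w13
```

```text
t 18.95 tcp [ 0.6024 -0.071   0.2321] yang 0.809 F [-3.3 -5.2  4.4] gap 0.157 q6 -1.109
shift [-0.0003 -0.0016 -0.1699] twist 3.171
```

View pics/w13.png

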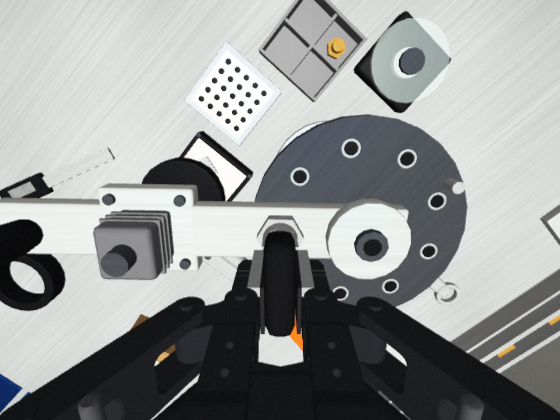

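Request:
{"op": "move_arm", "data": {
  "deltas": [
    [0,0,-0.002,0.13,0],
    [0,0,-0.002,0.27,0],
    [0,0,-0.002,0.4,0],
    [0,0,-0.002,0.54,0],
    [0,0,-0.002,0.68,0],
    [0,0,-0.002,0.82,0],
    [0,0,-0.002,0.94,0],
    [0,0,-0.002,1,0]
  ]
}}

```text
t: 19.67
tcp_pos: [0.6022, -0.0705, 0.2321]
tool_rot: [0.591, 0.807, -0.0, 0.0]
force: [-3.4, -4.1, 1.4]
finger_gap: 0.158
```

Request:
{"op": "move_arm", "data": {
  "deltas": [
    [0,0,0,0.13,0],
    [0,0,0,0.27,0],
    [0,0,0,0.4,0],
    [0,0,0,0.54,0],
    [0,0,0,0.68,0],
    [0,0,0,0.82,0],
    [0,0,0,0.94,0],
    [0,0,0,1,0]
  ]
}}

```text
t: 20.33
tcp_pos: [0.6022, -0.0705, 0.2319]
tool_rot: [0.772, 0.636, -0.0, 0.0]
force: [-2.6, -2.7, 0.7]
finger_gap: 0.152
```

Request:
{"op": "move_arm", "data": {
  "deltas": [
    [0,0,0,0.13,0],
    [0,0,0,0.27,0],
    [0,0,0,0.4,0],
    [0,0,0,0.54,0],
    [0,0,0,0.68,0],
    [0,0,0,0.82,0],
    [0,0,0,0.94,0],
    [0,0,0,1,0]
  ]
}}

```text
t: 21.0
tcp_pos: [0.6013, -0.0697, 0.2294]
tool_rot: [0.905, 0.425, -0.001, -0.001]
force: [-0.7, -2.5, -9.1]
finger_gap: 0.153
```

```bash
python3 go.py .602 -.0714 .30 -.776; python3 snap.py wrist w14
```

```text
t 21.00 tcp [ 0.6013 -0.0697  0.2294] yang -0.693 F [-0.7 -2.5 -9.1] gap 0.153 q6 0.393
shift [-0.0025  0.0034 -0.1764] twist 0.166
```

View pics/w14.png

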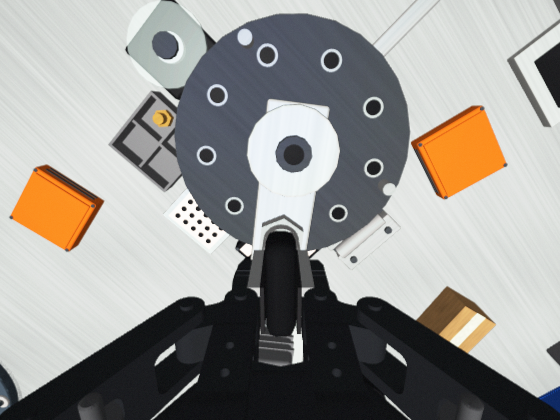

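Request:
{"op": "move_arm", "data": {
  "deltas": [
    [0,0,0,0.08,0],
    [0,0,0,0.17,0],
    [0,0,0.006,0.17,0],
    [0,0,0.012,0.17,0],
    [0,0,0.018,0.17,0],
    [0,0,0.024,0.17,0],
    [0,0,0.028,0.17,0],
    [0,0,0.028,0.17,0]
  ]
}}

```text
t: 21.72
tcp_pos: [0.6028, -0.0709, 0.2216]
tool_rot: [0.922, 0.388, 0.0, 0.001]
force: [-0.8, -4.5, -2.3]
finger_gap: 0.157
```

```bash
python3 go.py .602 -.0714 .30 -.776; python3 snap.py wrist w15
python3 - <<'E'
from h import *
z=load('w15');C=cloud(z);p=z['p']
m=(C[...,2]>.22)&(C[...,2]<.26)&(p.max(-1)<60);m[:225]=0;m[340:]=0;m[:,:265]=0;m[:,300:]=0
print(np.median(C[m][:,2]))
E
```

```text
t 21.72 tcp [ 0.6028 -0.0709  0.2216] yang -0.775 F [-0.8 -4.5 -2.3] gap 0.157 q6 0.475
shift [-0.0025 -0.0002 -0.196 ] twist 0.003
0.23618144078229275
```

Request:
{"op": "move_arm", "data": {
  "deltas": [
    [0,0,0,0,15],
    [0,0,0,0,30],
    [0,0,0,0,45],
    [0,0,0,0,50],
    [0,0,0,0,50],
    [0,0,-0.02,0,50],
    [0,0,-0.06,0,50],
    [0,0,-0.1,0,50]
  ]
}}

```text
t: 22.43
tcp_pos: [0.6022, -0.0696, 0.2612]
tool_rot: [0.922, 0.387, -0.0, -0.001]
force: [0.0, 0.2, -0.1]
finger_gap: 0.497
```

Request:
{"op": "move_arm", "data": {
  "deltas": [
    [0,0,-0.04,0,50],
    [0,0,-0.08,0,50],
    [0,0,-0.12,0,50],
    [0,0,-0.15,0,50],
    [0,0,-0.17,0,50],
    [0,0,-0.18,0,50],
    [0,0,-0.18,0,50],
    [0,0,-0.18,0,50]
  ]
}}

```text
t: 23.1
tcp_pos: [0.6021, -0.0699, 0.3324]
tool_rot: [0.922, 0.387, -0.0, -0.0]
force: [-0.4, 0.2, -0.3]
finger_gap: 0.5
```

```bash
python3 go.py; python3 snap.py wrist w16; python3 snap.py scene s16;python3 - <<'E'
from h import *
z=load('w16');C=cloud(z);p=z['p']
def msk(lo,hi,c,r,mx): return (C[...,2]>lo)&(C[...,2]<hi)&(p.max(-1)<mx)&(np.linalg.norm(C[...,:2]-c,axis=-1)<r)
for n,a in (('tee',(.225,.256,[.602,-.071],.032,70)),('grip',(.23,.245,[.4905,-.185],.03,70)),('hub',(.19,.2,[.64,-.032],.03,256)),('cam',(.215,.226,[.5427,-.1325],.03,256))):
    P=C[msk(*a)]
    if len(P)>9: print(n,len(P),np.median(P[:,2]),cv2.minAreaRect(P[:,:2].astype(np.float32)*1000),cv2.minEnclosingCircle(P[:,:2].astype(np.float32)*1000))
E
```

```text
t 23.10 tcp [ 0.6021 -0.0699  0.3324] yang -0.775 F [-0.4  0.2 -0.3] gap 0.500 q6 0.476
tee 969 0.23611658615830758 ((603.7119140625, -70.45733642578125), (46.40095138549805, 13.44424819946289), 45.35635757446289) ((602.302490234375, -69.06538391113281), 23.313438415527344)
grip 56 0.23217477452463028 ((496.8020324707031, -178.7177276611328), (4.321582794189453, 14.251301765441895), 45.273170471191406) ((495.44775390625, -180.08502197265625), 7.129670143127441)
hub 1510 0.19067074337263287 ((641.3541259765625, -31.87777328491211), (49.24266052246094, 48.97233200073242), 58.524959564208984) ((641.6211547851562, -32.001399993896484), 25.182584762573242)
cam 223 0.22171049378483867 ((543.77783203125, -131.46417236328125), (14.460745811462402, 12.93444538116455), 46.35544967651367) ((543.6473388671875, -131.45941162109375), 7.572295665740967)
```

View pics/w16.png

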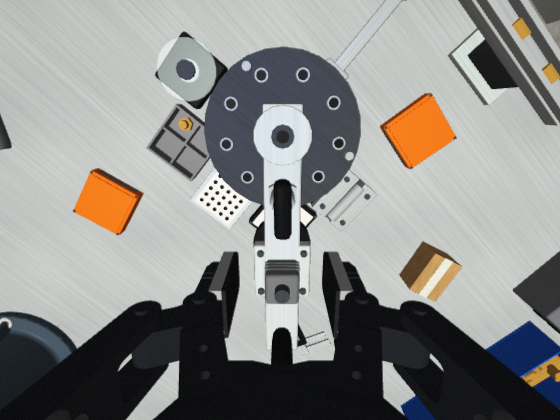

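View pics/s16.png

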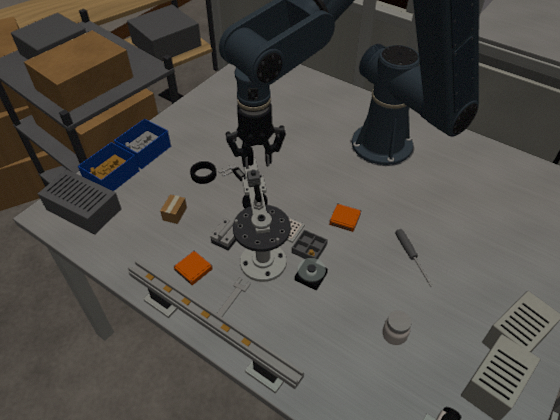

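```bash
python3 -c "
from station import manip
s=manip.sense();print(s['t'],s['force'],manip.sign_off())"
```

```text
the job is handed in; nothing more can be done
23.2 [ 0.51365028 -0.49620567 -0.37550432] None
```

The camera is now over the white light panel with the plunger locked home, and I handed the job in at 23.2 s. I pulled the plunger and turned the T-handle about 1.55 rad so it stayed out. I then swung the arm by its end grip to the +40° hole, turned the handle back, lowered it home, let go and lifted clear.

**Last checks:**
- **Plunger:** the top of the handle is at 0.236 m, the same as at the start, so the plunger is fully home.
- **Handle:** it lies at about 45.4°, in line with the arm, which should be at about 46°.
- **Camera:** it measures at (0.544, -0.131). The panel's centre came out at (0.546, -0.131) from the top camera and (0.544, -0.135) from the wrist camera, so the offset is about 2–4 mm against the 12 mm limit.
- **Bench and hand:** nothing looked shifted in the last scene and wrist pictures. The bracket is mostly hidden under the camera, so I couldn't check it directly. The tool force is close to zero and the hand is clear of everything.

**Disagreement:** the wrist and top cameras differed by 2–3 mm in position, about what their calibration allows, so I averaged them. The arm also drifted about 2.5° after I first let go of the handle, and I measured the grip again before taking hold of it.

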